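Mesh the splined gear and hold it down for the clip

TASK

Put the gear with the six-splined bore onto the gearbox's upright output shaft, hub upward: turn it until the splines mesh, slide it down onto the sprung thrust collar, and press it down against the spring until the whole retaining-clip groove of the shaft stands clear above the hub. Finish like that, still gripping the gear and holding it pressed down steadily, so that I can push the clip into the groove; if you let go, the spring lifts the gear over the groove again. Leave the other gear, the one with the keyed bore, where it lies.

Things in the scene. Friction and masses are not known exactly. Their poses are not given: they have to be found in the camera images.
- splined_gear: Bare steel spur gear, 24 teeth, 0.3 to 0.5 kg, loose, lying flat, hub up. Origin: centre of its underside, z up. Rim 78 mm across, 14 mm thick; smooth round hub 42 mm in diameter from z = 14 to 38 mm: grip it there, from above. Through bore: 24 mm between the lands, six straight slots 8 mm wide, 32 mm across their bottoms, every 60 degrees; its x axis runs through the middle of a slot.
- hub_face (a point): centre of the top face of the splined gear's hub, 38 mm above the gear's underside
- gearbox: Aluminium worm gearbox bolted to the bench, fixed. Foot 136 x 112 mm, case 54 mm high, boss 74 mm across up to 62 mm, input stub on its +y side. Origin: centre of its foot, on the bench. The splined output shaft stands upright on this axis and does not turn; the body's x axis runs through the middle of one of its six splines (every 60 degrees).
- spline_tops (a point): On the shaft's axis where its six splines end, 92 mm above the bench. Splines 6.2 mm wide, 30 mm across, small bevel at the end, running down to the boss. Above them a plain nose of 22 mm diameter, over which the bore slips with 1 mm to spare all round; the gear's underside then rests at this height until slots and splines agree within about 4 degrees.
- shaft_end (a point): centre of the shaft's upper end, 114 mm above the bench; the nose has its full 22 mm diameter up to 110 mm, then a chamfer to 15.6 mm at the end
- clip_groove (a point): on the shaft's axis at the lower edge of the clip groove, 105 mm above the bench, z up; the groove reaches from 105.0 to 107.5 mm
- thrust_collar (a joint): Downward travel in m of the sprung steel collar (ring of 33 to 49 mm diameter round the foot of the shaft) on which the gear comes to rest: 0 = up, its top 71 mm above the bench; 0.007 = down on its stop. The spring pushes up with 8 N at 0 and 17 N at 0.007, so the gear's weight alone does not move it. From 0.004 on the groove is clear above the hub.
- keyed_gear: The other gear, to be left alone: bare steel, 20 teeth, 66 mm across and 18 mm thick, hub 35 mm in diameter up to 32 mm, plain round 20 mm bore with one keyway, loose, lying flat. Origin: centre of its underside

How it is judged:
On the way, in this order (a step that is already met when the one before it is completed fails the run):
1. the splined gear is gripped and lifted off the bench (height (world z) of splined_gear above 0.03 m and contact force between the fingers and splined_gear above 2 N), for 0.1 s.
2. its bore is over the nose of the shaft, hub upward (horizontal distance between splined_gear and shaft_end below 0.003 m and height (world z) of splined_gear below 0.105 m and angle between splined_gear's own z axis and vertical below 0.15 rad), for 0.05 s.
3. the splines have meshed and it is down the splines (horizontal distance between splined_gear and shaft_end below 0.003 m and height (world z) of splined_gear below 0.082 m), for 0.1 s.
At the end, for the whole second after the job is handed in: The gear is on the shaft hub up (tilt under 0.08 rad, axis within 3 mm), gripped (finger force over 4 N), still (under 10 mm/s) and pressed down: collar down over 3.5 mm and the hub face below the lower edge of the clip groove (z of hub_face in the frame of clip_groove below 0 m and horizontal distance between splined_gear and shaft_end below 0.003 m and angle between splined_gear's own z axis and vertical below 0.08 rad and value of joint thrust_collar above 0.0035 m and contact force between the fingers and splined_gear above 4 N and linear speed of splined_gear below 0.01 m/s); the arm keeps its last pose, push and grip.
It fails at once if the keyed gear is pushed from its place by more than 20 mm (distance of keyed_gear from where it was at the start of the episode above 0.02 m).
It also fails if it takes over 42 s, if anything falls off the work surface, if the arm or the gripper's body presses on something with over 40 N, if the wrist force passes 120 N, or if a joint passes its speed limit or range.

ROBOT

A 6-joint arm with a two-finger parallel gripper is mounted at the origin on a cart in front of the work surface, level with it; the furniture and walls round the work are solid. World frame = base frame: x ahead of the robot, y to its left, z up, the work surface at z = 0. Lengths are in m, angles in rad, forces in N, time in s.
With the tool pointing down it reaches from about 0.375 to 0.75 m from the base axis. Payload 9 kg.
Tool frame: the origin (TCP) lies midway between the tips of the shut fingers; the grasp point (between the pads) lies 19 mm behind it; z points along the fingers, y is the line along which they close (so a half turn about z gives the same grasp; the last joint's range is limited). The gripper opens to 85 mm and grips with 20 to 120 N. Pads are 22 mm wide; open, the fingers measure 114 mm over their backs; the gripper's body (76 mm by 85 mm) begins 54 mm behind the grasp point. The pads swing forward as they close: fully open they stand 13 mm farther back than shut.
Start: joints at [-1.426, 0.104, 0.097, 1.564, 0, 1.353], TCP at [0.213, -0.561, 0.231] pointing down, gripper open.
Joint ranges: [-2.99, 2.99], [-0.84, 1.86], [-1.1, 1.16], [-1.84, 2.11], [-1.51, 1.56], [-3.14, 3.14]. Speed limits (rad/s): [2.22, 2.22, 2.57, 3.14, 3.14, 3.14].

INTERFACE

Orientations are given as a rotation vector (axis times angle).
In Python, from station import telemetry, snapshot, order gives the robot as it stands.
- The arm moves only by the tool send_rows, never from a script. Its argument "increments" is a list of rows, each a list of 3 entries, a list of its own where there are three numbers: the shift along the world's x, y, z in mm, then the turn, a rotation vector about the world's x, y, z in degrees, then the opening, from 0 (shut) to 1 (fully open). In form: [[[dx, dy, dz], [rx, ry, rz], jaw], ...]. A call has 1 to 8 rows; each row shifts and turns the commanded pose from where the row before left it; what a row does not reach is not made up. A row lasts 1/12 s, in which the tool goes at most 41.7 mm and 7.16 degrees, less where a joint would pass 70% of its speed; a pose out of reach is approached as far as the arm can. A call is refused whole if a number of a shift passes 41.7 or a number of a turn 7.16, either way. A call with a gripper value outside its range is refused whole. The fingers move at their own pace and stop on an object; "squeeze" is the grip in N (left out, the last holds). Time passes only in rows, so rows that do not move let the fingers close. It gives the time, the measured TCP pose, the force, the opening and the grip force at its end, in the units of the state.
- telemetry.sense(): the state, without advancing time (a new reading comes with each control period).
- snapshot(name): name is "scene" or "top" or "wrist"; returns a dict with "frame" (384x512x3 uint8, blue, green, red), "depth" (384x512 float32, m along the optical axis (not along the pixel's ray), 0 where there is no reading), "mtx" (3x3 intrinsics, pixels), "R" (3x3) and "t" (3): a world point X has camera coordinates R X + t. Camera axes: x right, y down, z forward; pixel columns grow to the right and rows downward; lengths in m; the calibration is good to about 2 mm. A picture is of the moment at which its call begins.
- order.hand_in(): hands the job in; it is judged then, once.
The state is a dict: "time_s": time; "q": joint angles; "dq": joint speeds; "effort": joint torques, N m; "position": TCP position; "eef_rot": TCP orientation; "ft_force": force on the tool from outside, world axes, zero at the start; "ft_torque": the same for the moment, N m; "opening": opening from 0.0 (shut) to 1.0 (fully open); "grip_force": force on a finger pad.
Only numpy, scipy, OpenCV 4.12 (cv2) and the standard library are available. Lean on these libraries where they do the work, as an engineer would, in place of code of your own. Each camera call takes 0.05 s, during which the arm holds its last target. There are 200 camera calls.

## Working session

There is one attempt and no reset: what is moved stays moved. The work goes in short steps, Python scripts to look and compute and a tool call to move; the robot and the scene stay as the last step left them, time stands still between calls to the robot, and variables do not carry over. Pictures are saved under pics/ and viewed, at most 10 in all, crops included, and the job is handed in when it is done.

Besides the shell and the picture viewer there is one more tool, called after "Request:" as name([rows], argument=value, ...), one row to a line, values as JSON. send_rows: Moves the arm, as the interface text tells. Its arguments: {"type":"object","properties":{"increments":{"type":"array"},"squeeze":{"type":"number"}},"required":["increments"]}

```bash
ls; mkdir -p pics; cat > h.py <<'E'
import numpy as np, cv2
from station import telemetry, snapshot, order
def world(s,u,v,z=None):
    r=np.linalg.inv(s["mtx"])@np.array([u,v,1.0])
    R,t=s["R"],s["t"]; c=-R.T@t; d=R.T@r
    if z is None: return c+d*s["depth"][int(round(v)),int(round(u))]
    return c+d*(z-c[2])/d[2]
def pix(s,X):
    p=s["mtx"]@(s["R"]@np.asarray(X)+s["t"]); return p[:2]/p[2]
E
python3 - <<'E'
from h import *
import pickle
a=snapshot("top");b=snapshot("scene")
pickle.dump((a,b),open("s0.pkl","wb"))
cv2.imwrite("pics/top0.png",cv2.resize(a["frame"],(800,600),interpolation=cv2.INTER_CUBIC));cv2.imwrite("pics/scene0.png",b["frame"])
print(telemetry.sense())
print(a["R"],a["t"],a["mtx"])
E
```

```text
pics
{'time_s': 0.1, 'q': array([-1.42566676e+00,  1.04610647e-01,  9.65640206e-02,  1.56389994e+00,
       -2.24444356e-05,  1.35307023e+00]), 'dq': array([ 0.00017293, -0.00197854,  0.00361985, -0.00150459, -0.00076491,
       -0.00090558]), 'effort': array([ 7.60215131e-03, -5.58207965e+01,  5.04719532e+01,  1.31082820e-02,
       -2.19068324e-04,  4.23671445e-07]), 'position': array([ 0.21291185, -0.56064165,  0.23062638]), 'eef_rot': array([-3.08889848e+00, -5.66643079e-01, -3.03257467e-05]), 'ft_force': array([ 0.46936821,  0.08861447, -0.25402988]), 'ft_torque': array([-0.01919939,  0.06291938, -0.02305445]), 'grip_force': 0.0, 'opening': 1.0014061262202616}
[[ 0.02216375 -0.9997132  -0.00907159]
 [-0.99657277 -0.02136898 -0.07991296]
 [ 0.07969619  0.01081167 -0.99676057]] [-0.04105843  0.53918562  1.19477192] [[460.27384579   0.         245.42930441]
 [  0.         460.27384579 188.55129839]
 [  0.           0.           1.        ]]
```

View pics/top0.png

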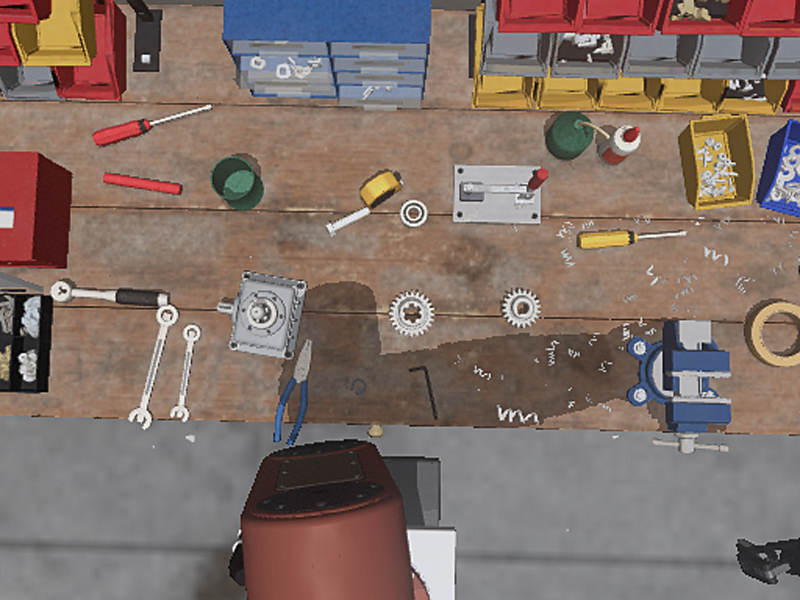

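View pics/scene0.png

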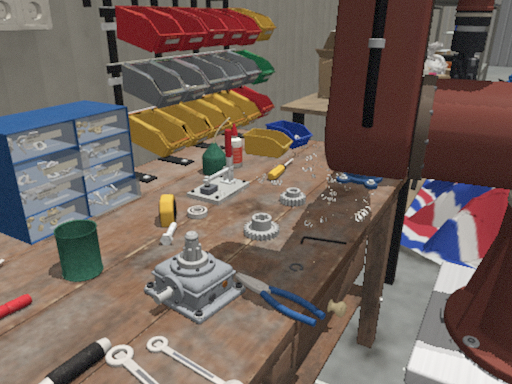

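The top view shows the gearbox shaft near (262,313), the splined gear near (412,313) with slots visible, and the keyed gear near (521,308). The scene view agrees.

```bash
python3 - <<'E'
from h import *
import pickle
a,b=pickle.load(open("s0.pkl","rb"))
k=1/1.5625
for n,u,v,z in (("gear",412,313,.038),("shaft",261,312,.114),("keyed",521,308,.032)):
    print(n,world(a,u*k,v*k,z))
# depth-based: points in height bands
vv,uu=np.mgrid[0:384,0:512]
P=np.linalg.inv(a["mtx"])@np.stack([uu.ravel(),vv.ravel(),np.ones(uu.size)])
W=((P*a["depth"].ravel()-a["t"][:,None]).T@a["R"])
for n,c,lo,hi in (("gear",(412,313),.033,.043),("shaft",(261,312),.107,.12),("boss",(261,312),.058,.075),("rim",(412,313),.01,.02)):
    x0=world(a,c[0]*k,c[1]*k,(lo+hi)/2)
    m=(np.linalg.norm(W[:,:2]-x0[:2],axis=1)<.05)&(W[:,2]>lo)&(W[:,2]<hi)
    (x,r)=cv2.minEnclosingCircle(W[m][:,:2].astype(np.float32));print(n,m.sum(),W[m].mean(0),x,r)
c=np.hstack([cv2.resize(a["frame"][int(y*k)-32:int(y*k)+32,int(x*k)-32:int(x*k)+32],(400,400),interpolation=cv2.INTER_CUBIC) for x,y in((412,313),(265,313))])
cv2.imwrite("pics/c0.png",c)
E
```

```text
gear [ 0.5089551  -0.07759313  0.038     ]
shaft [0.50122008 0.16028985 0.114     ]
keyed [ 0.52159378 -0.25963236  0.032     ]
gear 106 [ 0.50984368 -0.07651311  0.03807474] (0.5099394917488098, -0.07715699821710587) 0.021152598783373833
shaft 65 [0.50252183 0.16761663 0.11360513] (0.5027453303337097, 0.1681310385465622) 0.010815276764333248
boss 533 [0.50234202 0.16777176 0.06496346] (0.5046764612197876, 0.17035050690174103) 0.04780782386660576
rim 335 [ 0.50898788 -0.0759384   0.01417026] (0.5098683834075928, -0.07647363841533661) 0.03867806866765022
```

View pics/c0.png

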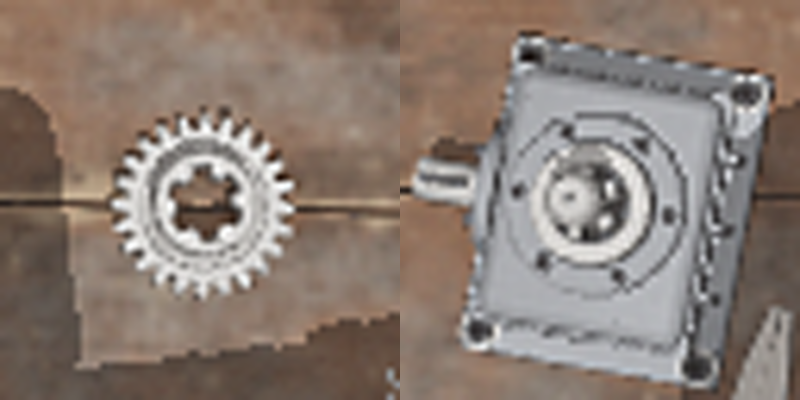

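Request:
send_rows([
  [[18,30,2],[0,0,3.8],1],
  [[18,30,2],[0,0,3.8],1],
  [[18,30,2],[0,0,3.8],1],
  [[18,30,2],[0,0,3.8],1],
  [[18,30,2],[0,0,3.8],1],
  [[18,30,2],[0,0,3.8],1],
  [[18,30,2],[0,0,3.8],1],
  [[18,30,2],[0,0,3.8],1],
])

```text
time_s: 0.77
position: [0.3574, -0.3193, 0.2472]
eef_rot: [-2.831, -1.361, -0.0]
ft_force: [1.1, -0.7, 0.8]
opening: 0.997
grip_force: 0.0
```

Request:
send_rows([
  [[18,30,0],[0,0,3.8],1],
  [[18,30,0],[0,0,3.8],1],
  [[18,30,0],[0,0,3.8],1],
  [[18,30,0],[0,0,3.8],1],
  [[18,30,0],[0,0,3.8],1],
  [[18,30,0],[0,0,3.8],1],
  [[18,30,0],[0,0,3.8],1],
  [[18,30,0],[0,0,3.8],1],
])

```text
time_s: 1.43
position: [0.5014, -0.0792, 0.2471]
eef_rot: [-2.375, -2.056, 0.0]
ft_force: [1.5, -1.5, 0.6]
opening: 1.001
grip_force: 0.0
```

Request:
send_rows([
  [[0,0,0],[0,0,0],1],
  [[0,0,0],[0,0,0],1],
])

```text
time_s: 1.6
position: [0.5012, -0.0793, 0.2469]
eef_rot: [-2.374, -2.056, 0.001]
ft_force: [-0.6, -0.4, 0.9]
opening: 0.997
grip_force: 0.0
```

```bash
python3 - <<'E'
from h import *
import pickle
w=snapshot("wrist"); pickle.dump(w,open("w1.pkl","wb"))
cv2.imwrite("pics/w1.png",w["frame"])
s=telemetry.sense();print(s["position"],s["eef_rot"],s["q"],-w["R"].T@w["t"])
print(pix(w,[.510,-.0768,.038]))
E
```

```text
[ 0.50083439 -0.08045902  0.24690952] [-2.37681764e+00 -2.05340073e+00  9.42036072e-04] [-4.17473490e-01 -1.73652430e-01 -1.46226043e-01  1.59903818e+00
 -2.78535031e-04  1.29906935e+00] [ 0.51276789 -0.00456357  0.38946467]
[265.49242257 160.39549795]
```

View pics/w1.png

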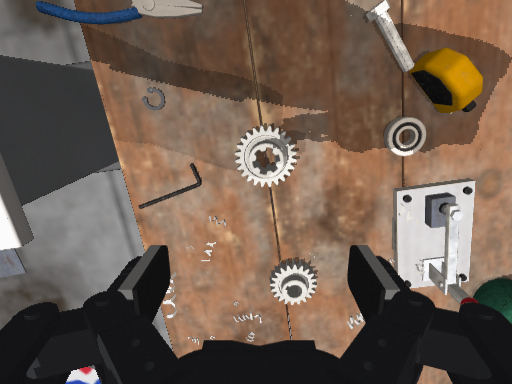

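The wrist view shows the splined gear at about (267,157), with the keyed gear at (294,282), clear of the fingers. I'll rectify the hub face.

```bash
cat >> h.py <<'E'
def rect(s,c,z,half=.03,n=400):
    "metric view: world x right, world y up"
    g=np.array([[c[0]-half,c[1]+half,z],[c[0]+half,c[1]+half,z],[c[0]+half,c[1]-half,z],[c[0]-half,c[1]-half,z]])
    src=np.float32([pix(s,p) for p in g]);dst=np.float32([[0,0],[n,0],[n,n],[0,n]])
    return cv2.warpPerspective(s["frame"],cv2.getPerspectiveTransform(src,dst),(n,n),flags=cv2.INTER_CUBIC)
def harm(img,half,r0,r1,k=6):
    "phase (deg) of k-th harmonic of brightness around the centre, for several radii"
    g=cv2.cvtColor(img,cv2.COLOR_BGR2GRAY).astype(float);n=img.shape[0]
    a=np.deg2rad(np.arange(0,360,1.0));out=[]
    for r in np.linspace(r0,r1,5):
        x=n/2+r/half*n/2*np.cos(a);y=n/2-r/half*n/2*np.sin(a)
        p=cv2.remap(g,x.astype(np.float32)[None],y.astype(np.float32)[None],1)[0] if False else cv2.remap(g.astype(np.float32),x.astype(np.float32)[None],y.astype(np.float32)[None],cv2.INTER_LINEAR)[0]
        f=(p*np.exp(1j*k*a)).mean();out.append((round(r*1e3,1),round(np.rad2deg(np.angle(f))/k,1),round(abs(f),1)))
    return out
E
python3 - <<'E'
from h import *
import pickle
w=pickle.load(open("w1.pkl","rb"))
vv,uu=np.mgrid[0:384,0:512]
P=np.linalg.inv(w["mtx"])@np.stack([uu.ravel(),vv.ravel(),np.ones(uu.size)])
W=((P*w["depth"].ravel()-w["t"][:,None]).T@w["R"])
for lo,hi in((.033,.043),(.01,.019)):
    m=(np.linalg.norm(W[:,:2]-[.51,-.077],axis=1)<.05)&(W[:,2]>lo)&(W[:,2]<hi)
    print(m.sum(),W[m].mean(0),cv2.minEnclosingCircle(W[m][:,:2].astype(np.float32)))
c=(.510,-.077)
im=rect(w,c,.038); print(harm(im,.03,.0125,.0155))
im2=im.copy();cv2.circle(im2,(200,200),140,(0,0,255),1);cv2.circle(im2,(200,200),80,(0,0,255),1)
cv2.imwrite("pics/r1.png",np.hstack([im,im2]))
E
```

```text
573 [ 0.51052019 -0.07669962  0.03764573] ((0.5104794502258301, -0.07712553441524506), 0.021163199096918106)
1577 [ 0.51073359 -0.0736079   0.01356633] ((0.5104002952575684, -0.07722160965204239), 0.03894279897212982)
[(np.float64(12.5), np.float64(-22.3), np.float64(27.1)), (np.float64(13.3), np.float64(-22.9), np.float64(40.9)), (np.float64(14.0), np.float64(-22.8), np.float64(45.2)), (np.float64(14.8), np.float64(-22.9), np.float64(45.5)), (np.float64(15.5), np.float64(-23.0), np.float64(38.5))]
```

View pics/r1.png

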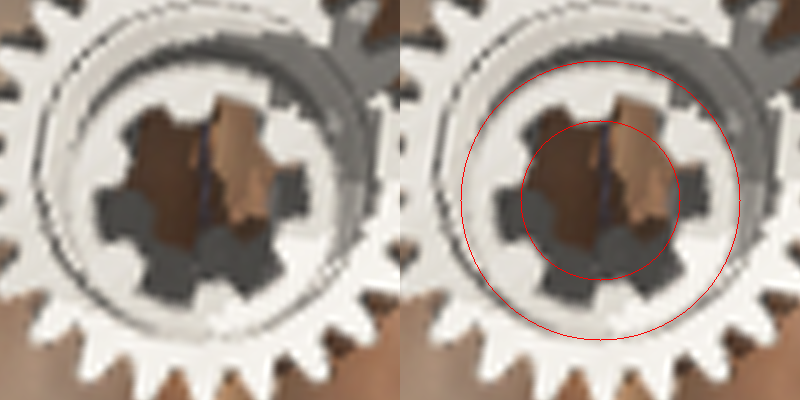

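The slots lie at about 7° (the right slot at (293,190) confirms it), and the gear centre is (0.5104, -0.0771).

Request:
send_rows([
  [[9.5,3.5,-30],[0,0,0],1],
  [[0,0,-35],[0,0,0],1],
  [[0,0,-35],[0,0,0],1],
  [[0,0,-35],[0,0,0],1],
  [[0,0,-35],[0,0,0],1],
  [[0,0,-30],[0,0,0],1],
  [[0,0,-20],[0,0,0],1],
  [[0,0,-12],[0,0,0],1],
])

```text
time_s: 2.32
position: [0.5082, -0.0781, 0.0123]
eef_rot: [-2.379, -2.047, 0.003]
ft_force: [0.4, -0.1, -0.3]
opening: 1.001
grip_force: 0.0
```

Request:
send_rows([
  [[0,0,0],[0,0,0],1],
  [[0,0,0],[0,0,0],0.4],
  [[0,0,0],[0,0,0],0.3],
  [[0,0,0],[0,0,0],0.2],
  [[0,0,0],[0,0,0],0],
  [[0,0,0],[0,0,0],0],
  [[0,0,0],[0,0,0],0],
  [[0,0,0],[0,0,0],0],
], squeeze=60)

```text
time_s: 2.98
position: [0.5116, -0.0781, 0.0173]
eef_rot: [2.376, 2.051, 0.001]
ft_force: [-2.6, 0.2, 7.4]
opening: 0.474
grip_force: 60.9
```

Request:
send_rows([
  [[0,0,10],[0,0,0],0],
  [[0,0,30],[0,0,0],0],
  [[0,0,35],[0,0,0],0],
  [[0,10,35],[0,0,0],0],
  [[0,20,35],[0,0,0],0],
  [[0,30,35],[0,0,0],0],
  [[0,35,10],[0,0,0],0],
  [[0,25,0],[0,0,0],0],
])

```text
time_s: 3.65
position: [0.5117, 0.0414, 0.2068]
eef_rot: [2.375, 2.05, 0.007]
ft_force: [1.0, 0.6, -5.0]
opening: 0.469
grip_force: 62.4
```

Request:
send_rows([
  [[0,10,0],[0,0,0],0],
  [[0,0,0],[0,0,0],0],
  [[0,0,0],[0,0,0],0],
  [[0,0,0],[0,0,0],0],
])

```text
time_s: 3.98
position: [0.5102, 0.0489, 0.2016]
eef_rot: [-2.379, -2.052, 0.001]
ft_force: [-0.1, -1.0, -4.4]
opening: 0.471
grip_force: 62.3
```

```bash
python3 - <<'E'
from h import *
import pickle
w=snapshot("wrist"); a=snapshot("top"); pickle.dump((w,a),open("w2.pkl","wb"))
s=telemetry.sense();print(s["position"],s["eef_rot"],s["ft_force"],s["ft_torque"],s["opening"],s["grip_force"],-w["R"].T@w["t"])
vv,uu=np.mgrid[0:384,0:512]
for n,im in(("w",w),("top",a)):
    P=np.linalg.inv(im["mtx"])@np.stack([uu.ravel(),vv.ravel(),np.ones(uu.size)])
    W=((P*im["depth"].ravel()-im["t"][:,None]).T@im["R"])
    m=(np.linalg.norm(W[:,:2]-[.5025,.168],axis=1)<.03)&(W[:,2]>.105)&(W[:,2]<.12)
    if m.sum(): print(n,m.sum(),W[m].mean(0),cv2.minEnclosingCircle(W[m][:,:2].astype(np.float32)))
im=rect(w,(.5025,.168),.092)
for z in(.092,.114): print(z,[harm(rect(w,(.5025+dx,.168+dy),z),.03,.0115,.0145)[2:4] for dx,dy in((0,0),)])
cv2.imwrite("pics/w2.png",np.hstack([cv2.resize(w["frame"],(400,300)),cv2.resize(im,(300,300))]))
E
```

```text
[0.51029205 0.04867031 0.20162923] [-2.37952110e+00 -2.05077400e+00  9.44088183e-04] [ 0.88755901  0.07538829 -4.76902049] [-0.03300574  0.03169548  0.00210784] 0.4707408303626096 62.279678704217076 [0.52200851 0.12376811 0.34421637]
w 907 [0.50307285 0.16727983 0.1127596 ] ((0.5027338266372681, 0.16795895993709564), 0.011194218881428242)
0.092 [[(np.float64(13.0), np.float64(-8.2), np.float64(20.5)), (np.float64(13.8), np.float64(-7.0), np.float64(16.1))]]
0.114 [[(np.float64(13.0), np.float64(-6.5), np.float64(1.6)), (np.float64(13.8), np.float64(18.9), np.float64(1.9))]]
```

View pics/w2.png

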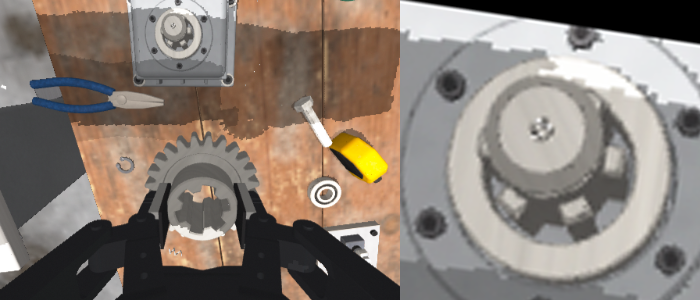

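```bash
python3 - <<'E'
from h import *
import pickle
w,_=pickle.load(open("w2.pkl","rb"));a0,_=pickle.load(open("s0.pkl","rb"));w1=pickle.load(open("w1.pkl","rb"))
vv,uu=np.mgrid[0:384,0:512]
def cloud(im):
    P=np.linalg.inv(im["mtx"])@np.stack([uu.ravel(),vv.ravel(),np.ones(uu.size)])
    return ((P*im["depth"].ravel()-im["t"][:,None]).T@im["R"])
for n,im in(("w2",w),("top",a0)):
    W=cloud(im);d=W[:,:2]-[.5027,.168]
    for lo,hi in((.048,.058),(.004,.07)):
        t=np.deg2rad(-9);l=d@np.array([[np.cos(t),-np.sin(t)],[np.sin(t),np.cos(t)]])
        m=(abs(l[:,0])<.075)&(l[:,1]<.063)&(l[:,1]>-.075)&(W[:,2]>lo)&(W[:,2]<hi)
        r=cv2.minAreaRect((W[m][:,:2]*1000).astype(np.float32));print(n,lo,m.sum(),r)
# gear in hand: rim top points
W=cloud(w);d=np.linalg.norm(W[:,:2]-[.5103,.0487],axis=1)
zt=W[(d<.037)&(d>.024)&(W[:,2]>.18)&(W[:,2]<.23)][:,2];print(np.histogram(zt,12))
hub=W[(d<.02)&(d>.013)&(W[:,2]>.18)&(W[:,2]<.24)][:,2];print(np.histogram(hub,12))
g=W[(d<.045)&(W[:,2]>.188)&(W[:,2]<.20)]
print(len(g),cv2.minEnclosingCircle(g[:,:2].astype(np.float32)))
h=.03
c=[]
cv2.imwrite("pics/r2.png",np.hstack([rect(w,(.5103,.0487),z,.045,380) for z in(.222,.198)]))
E
```

```text
w2 0.048 5343 ((502.2675476074219, 164.6644287109375), (79.55988311767578, 104.6515121459961), 81.68006896972656)
w2 0.004 12514 ((496.873779296875, 154.3962860107422), (120.58341979980469, 143.8719482421875), 81.64793395996094)
top 0.048 739 ((502.6884460449219, 172.49884033203125), (98.75535583496094, 106.79935455322266), 83.26004028320312)
top 0.004 2068 ((501.4014892578125, 161.94769287109375), (137.20359802246094, 149.27435302734375), 81.1295394897461)
(array([  94,  200,  311, 3503,   98,    4,   98,  148,  186,  201,  214,
        223]), array([0.183967  , 0.18780297, 0.19163894, 0.1954749 , 0.19931087,
       0.20314683, 0.2069828 , 0.21081877, 0.21465473, 0.2184907 ,
       0.22232666, 0.22616263, 0.2299986 ]))
(array([  85,  110,  120,  130,  154,  204,  254,  499, 2251,   22,   29,
         25]), array([0.18409128, 0.18874765, 0.19340402, 0.19806039, 0.20271675,
       0.20737312, 0.21202949, 0.21668586, 0.22134223, 0.2259986 ,
       0.23065497, 0.23531134, 0.23996771]))
6073 ((0.5105752348899841, 0.049571529030799866), 0.0391198955476284)
```

View pics/r2.png

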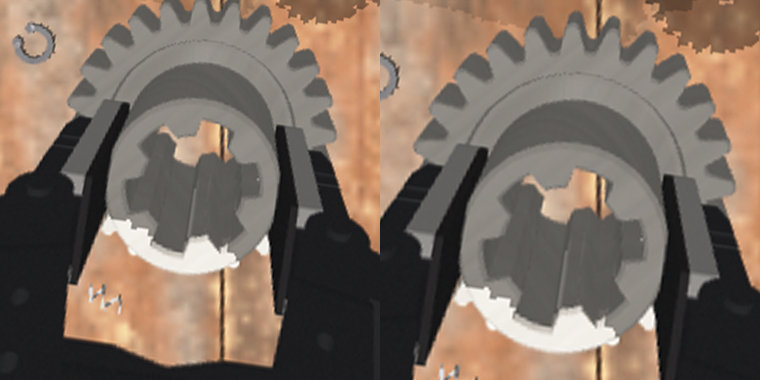

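Request:
send_rows([
  [[-2,30,0],[0,0,-3.1],0],
  [[-2,30,0],[0,0,-3.1],0],
  [[-2,30,0],[0,0,-3.1],0],
  [[-1.9,20,0],[0,0,-3.1],0],
  [[0,8.5,-10],[0,0,-3.1],0],
  [[0,0,-25],[0,0,0],0],
  [[0,0,-20],[0,0,0],0],
  [[0,0,0],[0,0,0],0],
])

```text
time_s: 4.75
position: [0.5002, 0.1674, 0.1425]
eef_rot: [-2.632, -1.71, 0.009]
ft_force: [-1.4, -0.8, -5.5]
opening: 0.471
grip_force: 62.3
```

Request:
send_rows([
  [[0,0,0],[0,0,0],0],
  [[0,0,0],[0,0,0],0],
  [[0,0,0],[0,0,0],0],
])

```text
time_s: 5.0
position: [0.5035, 0.1678, 0.1487]
eef_rot: [2.633, 1.711, 0.003]
ft_force: [0.1, 0.6, -4.3]
opening: 0.47
grip_force: 62.4
```

```bash
python3 - <<'E'
from h import *
import pickle
w=snapshot("wrist"); b=snapshot("scene"); pickle.dump((w,b),open("w3.pkl","wb"))
P=[]
for _ in range(3):
    s=telemetry.sense();P.append(s["position"]);snapshot("top")
print(np.mean(P,0),s["eef_rot"],s["ft_force"],s["ft_torque"])
vv,uu=np.mgrid[0:384,0:512]
Q=np.linalg.inv(w["mtx"])@np.stack([uu.ravel(),vv.ravel(),np.ones(uu.size)])
W=((Q*w["depth"].ravel()-w["t"][:,None]).T@w["R"])
c=np.mean(P,0);zr=c[2]-.004
g=W[(np.linalg.norm(W[:,:2]-c[:2],axis=1)<.045)&(abs(W[:,2]-zr)<.005)]
cc,r=cv2.minEnclosingCircle(g[:,:2].astype(np.float32));print(len(g),np.median(g[:,2]),cc,r)
im=rect(w,c,c[2]+.0205,.03,400);print(harm(im,.03,.0125,.0155))
f=b["frame"];p=pix(b,[.5027,.168,.12]).astype(int);print(p)
cr=f[p[1]-50:p[1]+50,max(p[0]-50,0):p[0]+50]
cv2.imwrite("pics/r3.png",np.hstack([im,cv2.resize(cr,(400,400),interpolation=cv2.INTER_CUBIC)]))
E
```

```text
[0.50325006 0.16799237 0.14816173] [2.63307942e+00 1.71234248e+00 1.93537707e-03] [ 0.01083887  0.79418097 -4.51747124] [-0.04592164 -0.01895878  0.03169029]
5706 0.14490901512653911 (0.5041097402572632, 0.1683851182460785) 0.0390913225710392
[(np.float64(12.5), np.float64(24.1), np.float64(8.3)), (np.float64(13.3), np.float64(24.0), np.float64(10.2)), (np.float64(14.0), np.float64(22.8), np.float64(12.1)), (np.float64(14.8), np.float64(22.9), np.float64(12.4)), (np.float64(15.5), np.float64(23.0), np.float64(9.3))]
[191 229]
```

View pics/r3.png

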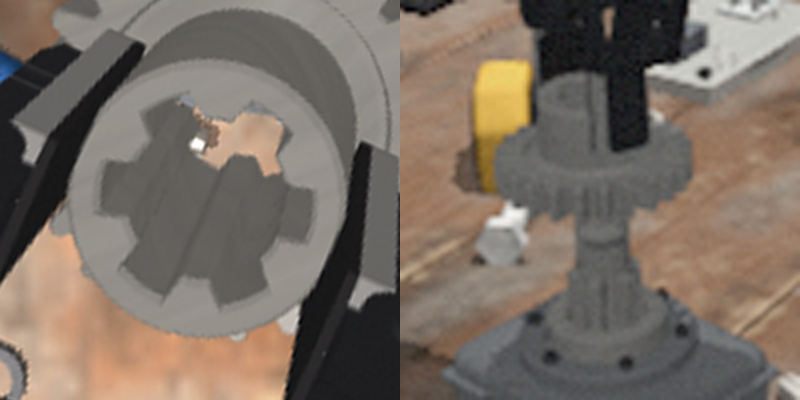

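The gear is over the nose, with the slots near -7° and the shaft splines near -8.4°. The scene crop shows the gear level just above the shaft end.

Request:
send_rows([
  [[-1,-0.3,-7],[0,0,-1.3],0],
  [[0,0,-7],[0,0,0],0],
  [[0,0,-7],[0,0,0],0],
  [[0,0,-5],[0,0,0],0],
  [[0,0,-4],[0,0,0],0],
  [[0,0,0],[0,0,0],0],
  [[0,0,0],[0,0,0],0],
  [[0,0,0],[0,0,0],0],
])

```text
time_s: 5.92
position: [0.5016, 0.1679, 0.1172]
eef_rot: [2.653, 1.683, 0.0]
ft_force: [0.8, -0.2, -4.9]
opening: 0.47
grip_force: 62.4
```

Request:
send_rows([
  [[0,0,-4],[0,0,0],0],
  [[0,0,-4],[0,0,0],0],
  [[0,0,-4],[0,0,0],0],
  [[0,0,-4],[0,0,0],0],
  [[0,0,0],[0,0,0],0],
  [[0,0,0],[0,0,0],0],
])

```text
time_s: 6.42
position: [0.5014, 0.1677, 0.1006]
eef_rot: [-2.653, -1.683, 0.001]
ft_force: [0.3, 0.2, -4.4]
opening: 0.472
grip_force: 62.4
```

Meshed (no axial contact force at about 84 mm). Now down onto the collar.

Request:
send_rows([
  [[0,0,-4],[0,0,0],0],
  [[0,0,-4],[0,0,0],0],
  [[0,0,-4],[0,0,0],0],
  [[0,0,-2],[0,0,0],0],
  [[0,0,-2],[0,0,0],0],
  [[0,0,0],[0,0,0],0],
  [[0,0,0],[0,0,0],0],
  [[0,0,0],[0,0,0],0],
], squeeze=100)

```text
time_s: 7.08
position: [0.5016, 0.1679, 0.086]
eef_rot: [2.652, 1.683, 0.001]
ft_force: [-4.5, -0.1, 5.8]
opening: 0.459
grip_force: 102.4
```

Request:
send_rows([
  [[-1,0,-1.5],[0,0,0],0],
  [[0,0,-1.5],[0,0,0],0],
  [[0,0,-1.5],[0,0,0],0],
  [[0,0,-1.5],[0,0,0],0],
  [[0,0,0],[0,0,0],0],
  [[0,0,0],[0,0,0],0],
  [[0,0,0],[0,0,0],0],
])

```text
time_s: 7.67
position: [0.5016, 0.168, 0.0815]
eef_rot: [2.651, 1.682, 0.004]
ft_force: [-5.8, -1.3, 15.9]
opening: 0.461
grip_force: 103.4
```

```bash
python3 - <<'E'
from h import *
w=snapshot("wrist");b=snapshot("scene")
s=telemetry.sense();print(s["position"],s["eef_rot"],s["ft_force"],s["ft_torque"],s["grip_force"],s["dq"])
vv,uu=np.mgrid[0:384,0:512]
Q=np.linalg.inv(w["mtx"])@np.stack([uu.ravel(),vv.ravel(),np.ones(uu.size)])
W=((Q*w["depth"].ravel()-w["t"][:,None]).T@w["R"])
d=np.linalg.norm(W[:,:2]-[.5027,.168],axis=1)
for n,a0,a1,z in(("nose",0,.007,.114),("hub",.016,.020,.104),("rim",.025,.036,.08)):
    h=W[(d>a0)&(d<a1)&(abs(W[:,2]-z)<.005)][:,2];print(n,len(h),np.median(h))
g=W[(d<.045)&(abs(W[:,2]-.08)<.004)];print(cv2.minEnclosingCircle(g[:,:2].astype(np.float32)))
p=pix(b,[.5027,.168,.1]).astype(int)
im=rect(w,(.5027,.168),.105,.035,400)
cv2.imwrite("pics/r4.png",np.hstack([im,cv2.resize(b["frame"][p[1]-40:p[1]+40,p[0]-40:p[0]+40],(400,400),interpolation=cv2.INTER_CUBIC)]))
E
```

```text
[0.50161055 0.16797501 0.08150174] [2.65133935 1.68241651 0.00394357] [-5.43841244 -0.40128576 15.32508904] [-0.20927975  1.29218814  0.00459717] 103.41476356610656 [-0.00040195 -0.00082427  0.00016861 -0.00154764  0.00187215  0.00082898]
nose 760 0.11395374865773195
hub 1867 0.10192160523156787
rim 3102 0.07771212602220723
((0.5021271109580994, 0.16868892312049866), 0.038991715759038925)
```

View pics/r4.png

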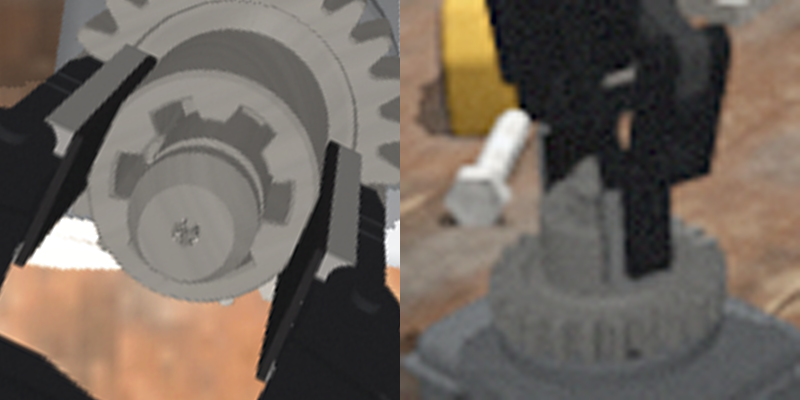

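The picture shows the shaft nose above the hub with the groove clear. The hub face is at about 102 mm, against a groove edge at 105 mm, with the collar on its stop and everything still.

```bash
python3 -c "
from h import *
print(order.hand_in())"
```

```text
the job is handed in; nothing more can be done
None
```

The splined gear is meshed on the shaft and gripped at about 100 N, pressed down to the collar's stop with its hub face about 3 mm below the clip groove; the job was handed in at about 8 s, and no verdict came back.

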